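Feed a bearing through the chute flap

TASK

Without squeezing or lifting anything, gently push the steel bearing with the fingertips across the deck of the feed chute, in through the hanging orange flap, so that the bearing swings the flap open and slides down into the catch tray behind it. Then draw the fingers back and let the flap swing shut. Leave the brass ring on the deck and everything else on the bench where it lies.

Things in the scene. Friction and masses are not known exactly. Their poses are not given: they have to be found in the camera images.
- chute: feed chute, fixed to the bench. Origin on the bench top, straight below the middle of the flap; x = feeding direction (away from the robot), y left, z up. In its frame, mm: flat steel deck x -200 to 0, y -150 to 150, top at z 90, no rims at its front and sides. At x = 0 grey wing plates, top at z 142, leave a mouth y -52 to 52 between posts that reach z 150
- lip (a point): middle of the deck's far end, on the deck's top face (chute x 0, y 0, z 90), under the flap. Two low guides, 16 mm high, on the deck lead into the mouth, in the chute's frame from x -52, y +-92 mm to x -4, y +-51 mm. The bearing tips over this end and slides down by itself once its centre is 5 mm or more past it
- tray (a point): middle of the catch tray's floor, 155 mm behind the flap (chute x). A slick aluminium ramp falls from the lip (37 degrees, then flatter) to the tray (chute x 108 to 204, y -53 to 53, floor z 10 to 16, end wall to z 58). Ramp and tray are open on top; side cheeks reach z 130 (x 4 to 99), then z 66
- flap_hinge (a point): middle of the flap's hinge axis, 50 mm above the lip: a 6 mm steel rod along the chute's y with an 11 mm barrel. It spans the mouth, so upright fingers can push up to it but not beyond
- flap (a joint): orange flap, 94 mm wide, 46 mm tall, 3 mm thick, 60 g, hanging from the hinge rod, lower edge 4 mm above the deck. 0 = hanging shut, grows as it is pushed inward (chute's +x) up to 1.5 rad; it cannot swing towards the robot. Its own weight swings it shut within about a second once nothing holds it
- bearing_center (a point): centre of the steel roller bearing, a flat grey disc 68 mm across, 20 mm high, 0.28 kg (varies), lying flat on the deck on the left or the right side, its centre 10 mm above the deck
- brass_ring_center (a point): centre of the brass synchro ring, 71 mm across, 10 mm high, loose, lying flat on the other side of the deck, 5 mm above it; it must stay there
- tape_roll_center (a point): centre of a loose black tape roll, 68 mm across, 19 mm high, lying on the bench; bystander
- grease_jar_center (a point): centre of a loose white jar with green lid, 70 mm across, 71 mm high, standing on the bench; bystander
- marker_center (a point): centre of a loose black and red marker pen, 132 mm long, 15 mm thick, lying on the bench; bystander
- torch_center (a point): centre of a loose pale torch, 132 mm long, 44 mm thick, lying on the bench; bystander

How it is judged:
By the outcome, as a careful person would: the job done as asked, in the order asked, and still so for the second after the job is handed in, with the robot touching nothing.
It also fails if it takes over 48 s, if anything falls off the work surface, if the arm or the gripper's body presses on something with over 40 N, if the wrist force passes 120 N, or if a joint passes its speed limit or range.

ROBOT

A 6-joint arm with a two-finger parallel gripper is mounted at the origin on a cart in front of the work surface, level with it; the furniture and walls round the work are solid. World frame = base frame: x ahead of the robot, y to its left, z up, the work surface at z = 0. Lengths are in m, angles in rad, forces in N, time in s.
With the tool pointing down it reaches from about 0.425 to 1.125 m from the base axis. Payload 14.9 kg.
Tool frame: the origin (TCP) lies at the very end of the fingers, on their centre line; the grasp point (between the pads) lies 19 mm behind it; z points along the fingers, y is the direction in which the jaws open and shut (so a half turn about z gives the same grasp; the last joint's range is limited). The gripper opens to 91 mm and grips with 3 to 60 N. Pads are 32 mm wide; open, the fingers measure 118 mm over their backs; the gripper's body (76 mm by 178 mm) begins 60 mm behind the grasp point.
Start: joints at [-1.374, 0.379, 1.734, -0, 1.028, -0.033], TCP at [0.159, -0.682, 0.214] pointing down, gripper open.
Joint ranges: [-2.77, 2.77], [-0.74, 2.19], [0, 2.66], [-1.06, 4.2], [0.31, 2.87], [-3.08, 3.08]. Speed limits (rad/s): [1.89, 1.89, 2.39, 3.14, 3.14, 3.14].

INTERFACE

Orientations are given as [roll, pitch, yaw] about the fixed x, y, z axes, in that order (R = Rz(yaw) Ry(pitch) Rx(roll)).
In Python, from workcell import ctrl, eyes gives the robot as it stands. Calls block until the motion is done:
- ctrl.move_pose(position, orientation): joint-space move of the TCP to a pose.
- ctrl.move_l(position, velocity=0.15, frame=None): straight line of the TCP; frame=None keeps the orientation; velocity is the mean speed in m/s.
- ctrl.movej(angles): joint-space move.
- ctrl.set_gripper(opening, grip_force=None): finger opening in m; grip_force is the grip in N (None keeps the last); returns when the fingers have stopped.
- ctrl.wait(seconds).
- ctrl.solve_ik(position, orientation): joint angles nearest the present ones, or None.
- ctrl.get_obs(): the state.
- eyes.capture(name): name is "scene" or "top" or "wrist"; returns the picture (480x640x3 uint8, red, green, blue); there is no depth.
- eyes.calibration(name): a dict with "intrinsics" (3x3 intrinsics, pixels), "T" (4x4, takes a point from camera to world coordinates). Camera axes: x right, y up, looking along -z (the intrinsics and any distortion apply to the point x, -y, -z); pixel columns grow to the right and rows downward; lengths in m; the calibration is good to about 2 mm. A picture is of the moment at which its call begins: read the wrist's pose just before it. calibration takes no time and is no camera call; for the wrist camera it gives the pose at the moment of the call.
A pose or a line that the arm cannot do raises ctrl.IKError and nothing moves.
- ctrl.close_job(): hands the job in, once; it reports no verdict.
The state is a dict: "clock": time; "joint_pos": joint angles; "joint_vel": joint speeds; "tau": joint torques, N m; "position": TCP position; "ee_rot": TCP orientation; "wrist_force": force on the tool from outside, world axes, zero at the start; "ft_torque": the same for the moment, N m; "grip_width": finger opening in m.
Only numpy, scipy, OpenCV 4.12 (cv2) and the standard library are available. Lean on these libraries where they do the work, as an engineer would, in place of code of your own. Each camera call takes 0.05 s, during which the arm holds its last target.

## Working session

There is one attempt and no reset: what is moved stays moved. The work goes in short steps, each a Python script; the robot and the scene stay as the last script left them, time stands still between calls to the robot, and variables do not carry over. Pictures are saved under pics/ and viewed, and the job is handed in when it is done.

```bash
ls; mkdir -p pics; python3 - <<'E'
from workcell import ctrl, eyes
import cv2
for n in ("scene","top"):
    cv2.imwrite(f"pics/{n}0.png",eyes.capture(n)[:,:,::-1]); c=eyes.calibration(n); print(n,c)
o=ctrl.get_obs(); print(o)
E
```

```text
pics
scene {'intrinsics': array([[600.44873793,   0.        , 319.58806181],
       [  0.        , 600.44873793, 223.92643806],
       [  0.        ,   0.        ,   1.        ]]), 'T': array([[ 0.78422414,  0.42566208, -0.45144689, -0.12598727],
       [-0.62047536,  0.53996516, -0.56872485, -1.01528824],
       [ 0.00168099,  0.72611942,  0.68756655,  1.31483673],
       [ 0.        ,  0.        ,  0.        ,  1.        ]])}
top {'intrinsics': array([[494.3719249 ,   0.        , 320.27200589],
       [  0.        , 494.3719249 , 234.1111845 ],
       [  0.        ,   0.        ,   1.        ]]), 'T': array([[ 0.00448599,  0.994504  , -0.10460241,  0.53677543],
       [-0.99978806,  0.00656223,  0.01951319, -0.00603663],
       [ 0.02009237,  0.1044927 ,  0.99432267,  1.23829617],
       [ 0.        ,  0.        ,  0.        ,  1.        ]])}
{'clock': 0.1, 'joint_pos': array([-1.37433473e+00,  3.79365322e-01,  1.73473819e+00, -6.42491973e-06,
        1.02849036e+00, -3.32940473e-02]), 'joint_vel': array([-0.00108497, -0.00100881, -0.00346578,  0.00054543, -0.00170731,
       -0.00013106]), 'tau': array([ 7.59976629e-04, -7.65039897e+01, -4.35295308e+01,  6.52506715e-02,
        3.98341846e-02, -1.23555847e-05]), 'position': array([ 0.15934356, -0.68124827,  0.21333958]), 'ee_rot': array([-3.14059181e+00, -2.78316119e-05,  2.29758952e-01]), 'wrist_force': array([-0.01901315, -0.47293824, -0.25432968]), 'ft_torque': array([-0.03850298, -0.00280246,  0.03277814]), 'grip_width': 0.0910546961771711}
```

View pics/top0.png

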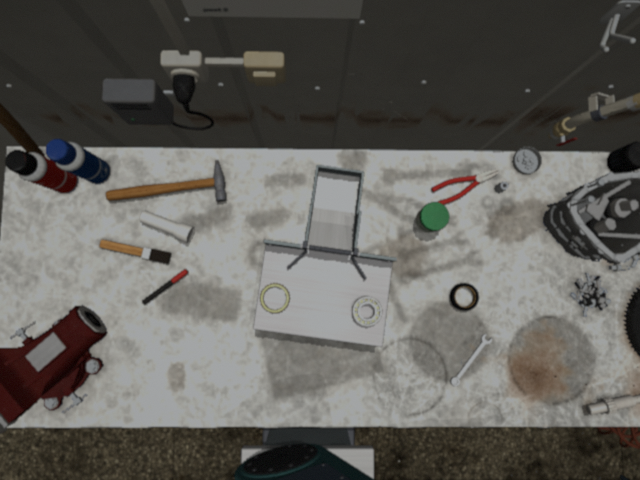

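View pics/scene0.png

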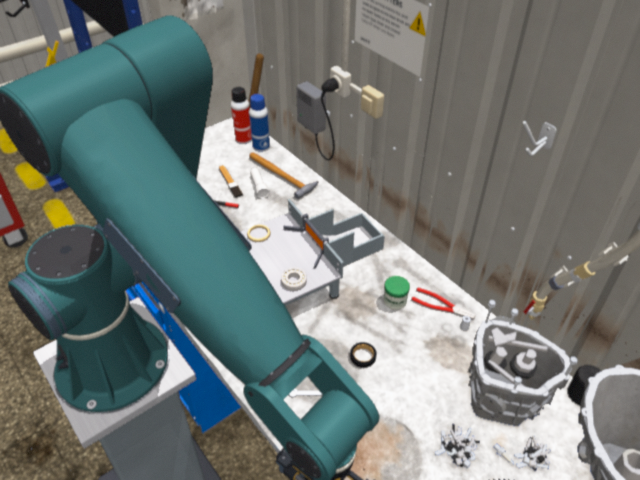

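The top view shows the bearing on the right at about (367,311), the ring at about (275,298), and the deck corners at about (265,242), (393,260), (383,347) and (256,334). I'll enlarge it to refine these.

```bash
python3 - <<'E'
import cv2
a=cv2.imread("pics/top0.png")[160:360,245:405]
a=cv2.resize(a,None,fx=3.75,fy=3,interpolation=cv2.INTER_CUBIC) if 0 else cv2.resize(a,None,fx=3,fy=3,interpolation=cv2.INTER_CUBIC)
cv2.imwrite("pics/top0z.png",a)
b=cv2.imread("pics/scene0.png")[180:330,220:400]
cv2.imwrite("pics/scene0z.png",cv2.resize(b,None,fx=4,fy=4,interpolation=cv2.INTER_CUBIC))
E
```

```text
(no output)
```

View pics/top0z.png

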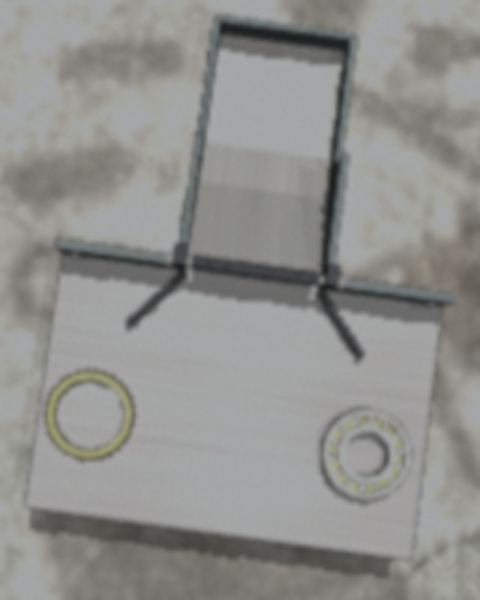

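View pics/scene0z.png

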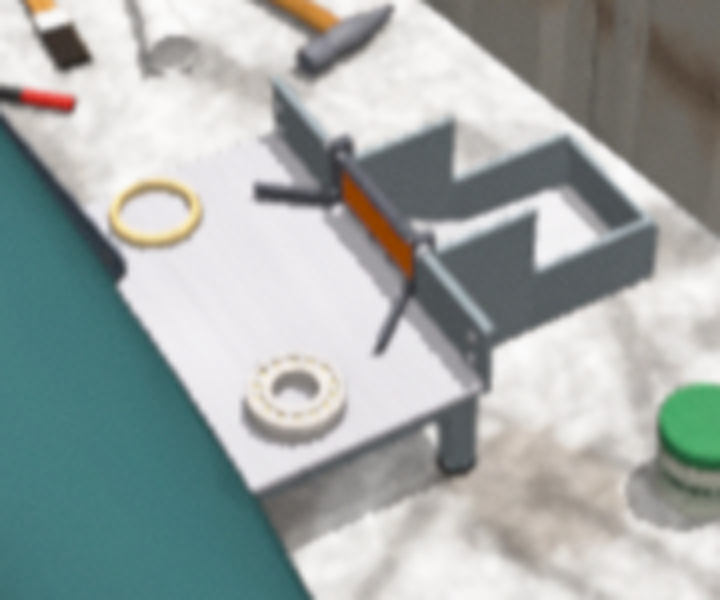

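```bash
cat > h.py <<'E'
import numpy as np, cv2
from scipy.optimize import least_squares
from workcell import ctrl, eyes
def proj(c,P):
    P=np.atleast_2d(P); T=c["T"]; q=(P-T[:3,3])@T[:3,:3]; q=q*[1,-1,-1]; r=q@c["intrinsics"].T; return r[:,:2]/r[:,2:]
def ray(c,uv,z):
    d=np.linalg.inv(c["intrinsics"])@[uv[0],uv[1],1]; d=c["T"][:3,:3]@(d*[1,-1,-1]); o=c["T"][:3,3]; return o+d*(z-o[2])/d[2]
def rot(a): return np.array([[np.cos(a),-np.sin(a)],[np.sin(a),np.cos(a)]])
def c2w(p,P):
    P=np.atleast_2d(np.array(P,float)); out=P.copy(); out[:,:2]=P[:,:2]@rot(p[2]).T+p[:2]; return out
def w2c(p,P):
    P=np.array(P,float); out=P.copy(); out[:2]=(P[:2]-p[:2])@rot(p[2]); return out
E
python3 - <<'E'
from h import *
ct=eyes.calibration("top"); cs=eyes.calibration("scene")
zt=lambda u,v:((u+.5)/3-.5+245,(v+.5)/3-.5+160)
zs=lambda u,v:((u+.5)/4-.5+220,(v+.5)/4-.5+180)
obs=[(ct,(-.2,.15,.09),zt(27,507)),(ct,(-.2,-.15,.09),zt(412,558)),(ct,(-.052,.092,.106),zt(130,325)),(ct,(-.052,-.092,.106),zt(360,359)),
(ct,(0,.15,.142),zt(60,243)),(ct,(0,-.15,.142),zt(450,298)),(ct,(.204,.055,.058),zt(218,19)),(ct,(.204,-.055,.058),zt(354,38)),
(cs,(-.2,-.15,.09),zs(259,489)),(cs,(0,-.15,.142),zs(490,332)),(cs,(0,.15,.142),zs(277,83)),(cs,(-.052,-.092,.106),zs(380,350)),(cs,(-.052,.092,.106),zs(258,188))]
f=lambda p:np.concatenate([(proj(c,c2w(p,P))[0]-uv) for c,P,uv in obs])
for sel in (obs[:8],obs[8:],obs):
    g=lambda p:np.concatenate([(proj(c,c2w(p,P))[0]-uv) for c,P,uv in sel])
    r=least_squares(g,[.55,0,-.13],loss="soft_l1"); print(r.x); 
print(np.round(f(r.x).reshape(-1,2),1)); p=r.x
np.save("p.npy",p)
for n,z,a,b in (("bearing",.11,zt(365.5,453.5),zs(296,390)),("ring",.1,zt(90.5,415),zs(156,211))):
    for c,uv in ((ct,a),(cs,b)):
        w=ray(c,uv,z); print(n,w,w2c(p,w))
E
```

```text
[ 0.61765899 -0.0498766  -0.13120681]
[ 0.61925862 -0.05500124 -0.12230459]
[ 0.61813257 -0.05115958 -0.12910526]
[[-0.3  0.1]
 [ 1.4  0.6]
 [-0.7 -0.4]
 [ 2.4 -0.9]
 [-0.7 -0.4]
 [ 2.9 -0.6]
 [ 0.7  0.1]
 [ 0.  -0.1]
 [-7.6  3.4]
 [ 0.2 -0. ]
 [-0.9 -1.4]
 [-0.2 -1.8]
 [-1.7 -1.2]]
bearing [ 0.48160974 -0.13358074  0.11      ] [-0.12477515 -0.09931211  0.11      ]
bearing [ 0.48258157 -0.13772101  0.11      ] [-0.12327836 -0.10329279  0.11      ]
ring [0.50934383 0.07460698 0.1       ] [-0.1240754   0.11071365  0.1       ]
ring [0.51077535 0.0710417  0.1       ] [-0.12219677  0.10736235  0.1       ]
```

The two cameras agree to about 4 mm: chute at about (0.618, -0.051), yaw -0.13, with the bearing at chute (-124,-101) mm and the ring at (-123,109) mm. One scene point sits on an edge the arm hides, so I'll drop it. Next I set the fingers to a 40 mm cradle gap and check from above with the wrist camera.

```bash
python3 - <<'E'
from h import *
p=np.load("p.npy")
w=c2w(p,[-.13,-.04,.40])[0]; 
for hd in (0,1.16):
  for s in (0,np.pi,-np.pi):
    q=ctrl.solve_ik(list(c2w(p,[-.14,-.03,.11])[0]),[np.pi,0,p[2]+hd+s]); print(hd,s,None if q is None else np.round(q,2))
ctrl.set_gripper(0.04)
ctrl.move_pose([.30,-.62,.30],[np.pi,0,.2])
ctrl.move_pose(list(w),[np.pi,0,p[2]])
o=ctrl.get_obs(); print(o["clock"],o["position"],o["ee_rot"],o["grip_width"],o["wrist_force"],np.round(o["joint_pos"],2))
c=eyes.calibration("wrist"); im=eyes.capture("wrist"); np.save("wc.npy",c,allow_pickle=True)
cv2.imwrite("pics/w1.png",im[:,:,::-1]); print(c)
E
```

```text
0 0 [-0.18  0.2   2.22 -0.    0.73  1.52]
0 3.141592653589793 [-0.18  0.2   2.22  0.    0.73 -1.62]
0 -3.141592653589793 [-0.18  0.2   2.22  0.    0.73 -1.62]
1.16 0 [-0.18  0.2   2.22 -0.    0.73  0.36]
1.16 3.141592653589793 [-0.18  0.2   2.22 -0.    0.73 -2.78]
1.16 -3.141592653589793 [-0.18  0.2   2.22 -0.    0.73 -2.78]
3.8333 [ 0.48413159 -0.07463718  0.39983803] [ 3.14153807e+00  2.78391814e-04 -1.29662391e-01] 0.0398210360770727 [ 0.03238625 -0.06293559  0.06520165] [-0.2  -0.15  1.98 -0.    1.31  1.5 ]
{'intrinsics': array([[410.73737839,   0.        , 315.93391476],
       [  0.        , 410.73737839, 243.26478858],
       [  0.        ,   0.        ,   1.        ]]), 'T': array([[-1.28189023e-01,  9.54967364e-01,  2.67590936e-01,
         5.60128638e-01],
       [-9.91749745e-01, -1.23470652e-01, -3.44592704e-02,
        -8.43305003e-02],
       [ 1.32148608e-04, -2.69800543e-01,  9.62916222e-01,
         5.69976971e-01],
       [ 0.00000000e+00,  0.00000000e+00,  0.00000000e+00,
         1.00000000e+00]])}
```

View pics/w1.png

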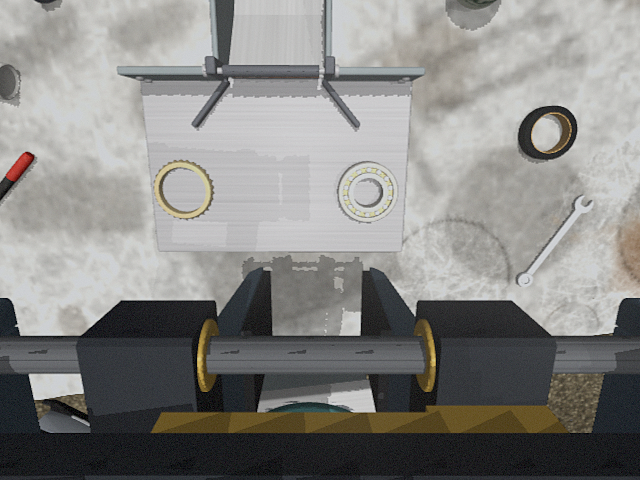

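The wrist view shows the front deck corners at (160,251) and (402,250), the guide tips at (196,125) and (356,125), the bearing at (368,192) and the ring at (183,189).

```bash
python3 - <<'E'
from h import *
c=np.load("wc.npy",allow_pickle=True).item()
obs=[((-.2,.15,.09),(160,251)),((-.2,-.15,.09),(402,250)),((-.052,.092,.106),(196,124.5)),((-.052,-.092,.106),(356,125)),((0,.15,.142),(118,69)),((0,-.15,.142),(423,69))]
g=lambda p:np.concatenate([(proj(c,c2w(p,P))[0]-uv) for P,uv in obs])
r=least_squares(g,[.61,-.05,-.13],loss="soft_l1");p=r.x;print(p);print(np.round(r.fun.reshape(-1,2),1))
for n,z,uv in (("b",.11,(368,191.5)),("r",.10,(183,189.5))):
    w=ray(c,uv,z);print(n,w,w2c(p,w))
np.save("pw.npy",p)
E
```

```text
[ 0.62062494 -0.04856779 -0.12782233]
[[-2.3  0.3]
 [ 1.5  1.1]
 [-4.7  0.5]
 [ 4.8 -0.1]
 [-2.  -0.2]
 [ 3.3 -0.5]]
b [ 0.48469471 -0.13361712  0.11      ] [-0.12397967 -0.10168312  0.11      ]
r [0.51253215 0.07539593 0.1       ] [-0.12301317  0.10917333  0.1       ]
```

All three views agree to 2–3 mm. First stroke: push the bearing diagonally to the chute's centre line at (-80,0), cradled between the two fingertips.

```bash
python3 - <<'E'
from h import *
p=np.array([.6195,-.050,-.128]); np.save("pf.npy",p)
b=np.array([-.124,-.1015]); t=np.array([-.080,0.]); d=(t-b)/np.linalg.norm(t-b); hd=np.arctan2(d[1],d[0])
O=[np.pi,0,p[2]+hd]
W=lambda xy,z:list(c2w(p,[*xy,z])[0])
s=b-.060*d
ctrl.move_pose(W(s,.18),O)
ctrl.move_l(W(s,.096),velocity=.12)
o=ctrl.get_obs(); print(o["clock"],o["position"],W(s,.096),o["wrist_force"])
ctrl.move_l(W(b-.040*d,.096),velocity=.05)
print(ctrl.get_obs()["wrist_force"])
ctrl.move_l(W(t-.0435*d,.096),velocity=.05)
o=ctrl.get_obs(); print(o["clock"],o["position"],o["wrist_force"])
ctrl.move_l(W(t-.08*d,.096),velocity=.1)
ctrl.move_l(W(t-.08*d,.17),velocity=.15)
c=eyes.calibration("top"); cv2.imwrite("pics/t2.png",cv2.resize(eyes.capture("top")[160:360,225:425,::-1],None,fx=3,fy=3,interpolation=cv2.INTER_CUBIC))
ctrl.move_pose(W([-.155,0],.17),[np.pi,0,p[2]])
o=ctrl.get_obs(); print(o["clock"],o["position"])
c=eyes.calibration("wrist"); cv2.imwrite("pics/w2.png",eyes.capture("wrist")[:,:,::-1]); np.save("wc.npy",c,allow_pickle=True)
E
```

```text
6.0 [ 0.45331748 -0.18653715  0.09658363] [np.float64(0.4528618614154442), np.float64(-0.18639437197024078), np.float64(0.096)] [ 0.13126346  0.30102815 -0.240477  ]
[-0.23580308 -0.46613494 -0.74115625]
8.8417 [ 0.51785245 -0.07723693  0.09602295] [-0.55339288  0.02963295 -0.90498276]
11.2417 [ 0.46566833 -0.03029908  0.16962767]
```

View pics/t2.png

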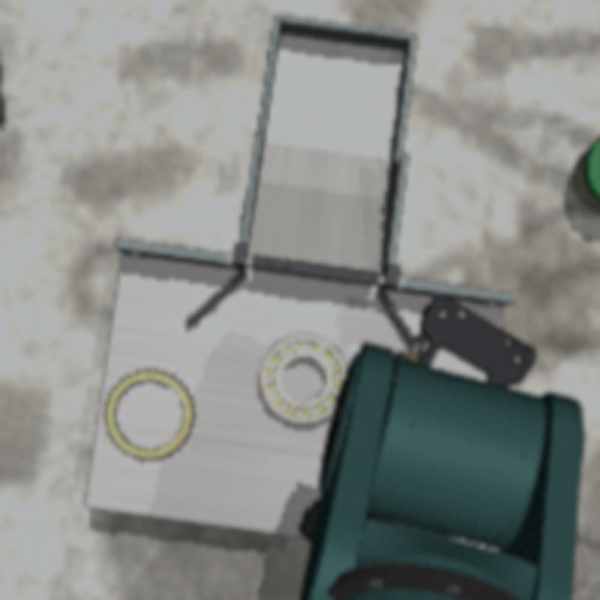

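View pics/w2.png

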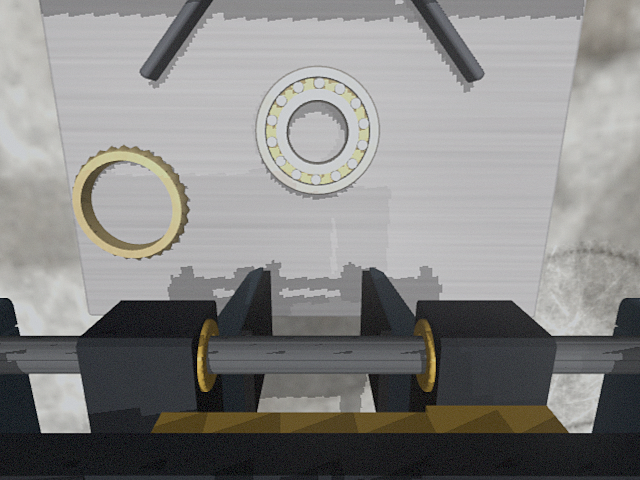

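The bearing now sits at about (318,129) in the wrist view, near the midline of the guide tips at (150,75) and (475,75). The ring hasn't moved.

```bash
python3 - <<'E'
from h import *
p=np.load("pf.npy"); c=np.load("wc.npy",allow_pickle=True).item()
for n,z,uv in (("b",.11,(318,129)),("r",.10,(131,203)),("gl",.106,(150,73)),("gr",.106,(476,75))):
    print(n,w2c(p,ray(c,uv,z)))
ct=eyes.calibration("top")
for n,z,uv in (("b",.11,(303,378)),("gl",.106,(190,325))):
    print(n,w2c(p,ray(ct,((uv[0]+.5)/3-.5+225,(uv[1]+.5)/3-.5+160),z)))
E
```

```text
b [-0.0789024  -0.00093181  0.11      ]
r [-0.12125042  0.10919569  0.1       ]
gl [-0.05055515  0.0881116   0.106     ]
gr [-0.05112929 -0.08461857  0.106     ]
b [-0.08215539 -0.00145946  0.11      ]
gl [-0.05371945  0.08898615  0.106     ]
```

The bearing is centred within about 2 mm. Second stroke: push straight in until the finger faces are about 14 mm short of the flap plane.

```bash
python3 - <<'E'
from h import *
p=np.load("pf.npy"); O=[np.pi,0,p[2]]
W=lambda x,z:list(c2w(p,[x,.0005,z])[0])
ctrl.move_l(W(-.145,.096),velocity=.12)
for x in (-.118,-.06,-.042,-.030):
    ctrl.move_l(W(x,.096),velocity=.06)
    o=ctrl.get_obs(); print(o["clock"],w2c(p,o["position"]),o["wrist_force"])
ctrl.wait(.3)
cv2.imwrite("pics/s3.png",cv2.resize(eyes.capture("scene")[150:330,220:440,::-1],None,fx=3,fy=3,interpolation=cv2.INTER_CUBIC))
cv2.imwrite("pics/t3.png",cv2.resize(eyes.capture("top")[160:360,225:425,::-1],None,fx=3,fy=3,interpolation=cv2.INTER_CUBIC))
E
```

```text
12.6667 [-0.11794279  0.00047518  0.09589253] [-0.42841149  0.73916406 -0.35593644]
13.7833 [-0.06004013  0.00051873  0.09606863] [-0.0055067  -0.23850593 -0.74311288]
14.2333 [-0.04178301  0.00049656  0.09595754] [-0.06178412  0.51541992  0.64691841]
14.5833 [-0.02959436  0.00051438  0.0960215 ] [-0.6025573  -0.35125945 -0.51085864]
```

View pics/s3.png

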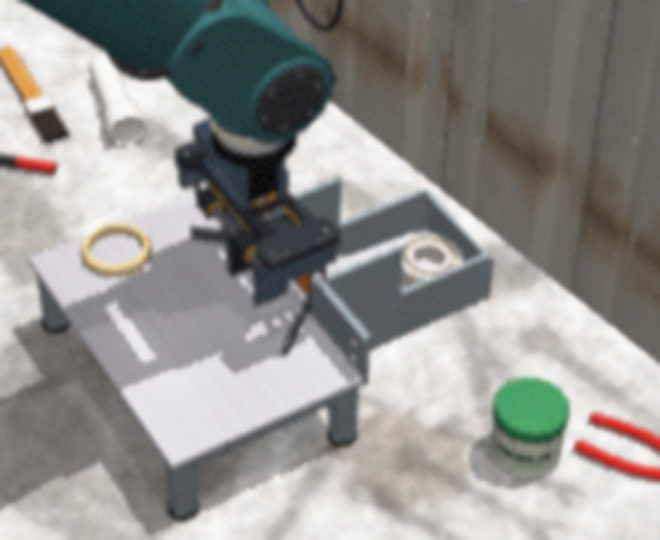

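View pics/t3.png

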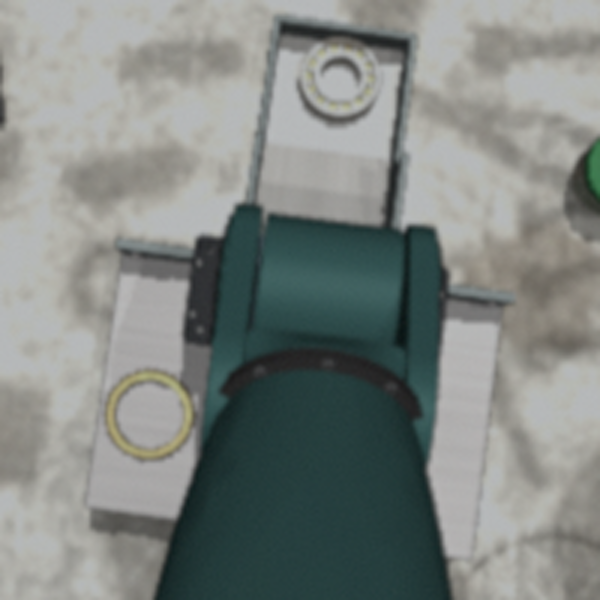

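The bearing is in the tray, at top view (340,78) in the zoom. Now I draw the fingers back, lift them clear and check.

```bash
python3 - <<'E'
from h import *
p=np.load("pf.npy")
W=lambda x,z:list(c2w(p,[x,.0005,z])[0])
ctrl.move_l(W(-.13,.096),velocity=.1)
ctrl.move_l(W(-.13,.30),velocity=.15)
ctrl.wait(1)
o=ctrl.get_obs(); print(o["clock"],o["wrist_force"])
cv2.imwrite("pics/w4.png",eyes.capture("wrist")[:,:,::-1])
cv2.imwrite("pics/s4.png",cv2.resize(eyes.capture("scene")[150:330,220:440,::-1],None,fx=3,fy=3,interpolation=cv2.INTER_CUBIC))
cv2.imwrite("pics/t4.png",eyes.capture("top")[:,:,::-1])
E
```

```text
18.6417 [ 0.15504333 -0.6887349   0.88295028]
```

View pics/s4.png

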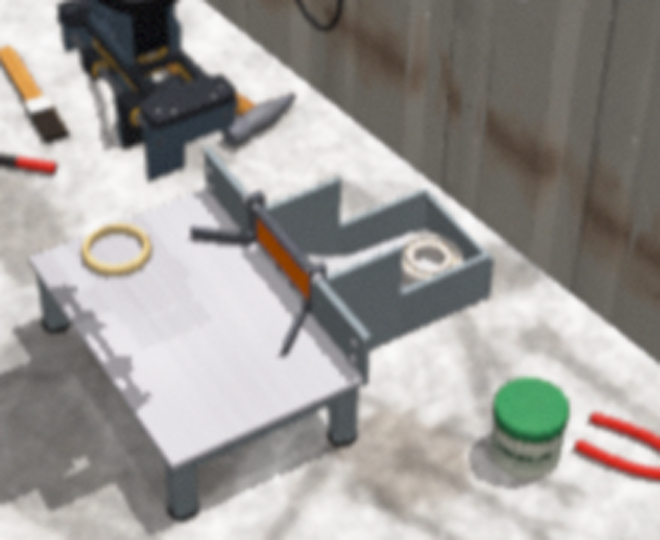

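View pics/w4.png

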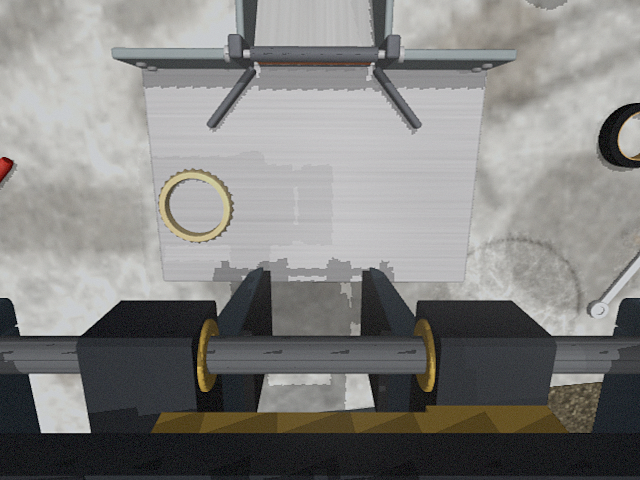

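View pics/t4.png

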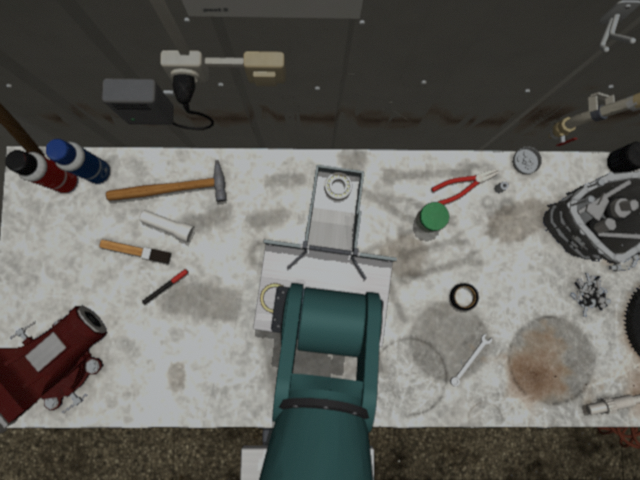

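The flap hangs shut, the bearing lies in the tray at top view (338,186), and the ring and bystanders are where they were. The arm is clear of everything.

```bash
python3 -c "
from workcell import ctrl
ctrl.close_job()"
```

```text
the job is handed in; nothing more can be done
```

The bearing is in the catch tray, the flap has swung shut, and the job was handed in about 19 s into the 48 s allowed.

- **How:** I set the fingers 40 mm apart as a cradle, without gripping. They pushed the bearing diagonally to the chute's centre line, then straight in under the flap. It slid down by itself, and I drew the fingers back and lifted them clear.
- **Forces:** the wrist readings I took stayed around 1 N; I read them only at the ends of moves.
- **Last checks:** the final pictures show the bearing in the tray, the flap hanging shut, and the brass ring still on the deck. The tape roll, jar, marker and torch are where they lay.
- **Disagreements:** the cameras differed by about 2–6 mm on the chute's position. One scene-camera corner point was wrong because the arm hid that edge. Neither mattered with the clearances here.

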